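Slide the adapter plate out over the slab's edge

TASK

Push the flat aluminium well plate slowly across the dark stone slab, away from the robot, until its far long side sticks out about 25 mm past the slab's far edge, square to that edge, so that someone can later pick it up by the overhang. Only slide it: do not lift or tip it, and leave the vial, jar, tube rack and bottle where they stand.

Things in the scene. Friction and masses are not known exactly. Their poses are not given: they have to be found in the camera images.
- slab: Dark stone balance slab fixed on the bench, 260 (x) by 360 (y) by 50 mm high, top flat and level. Origin: centre of its underside, at bench height; x points away from the robot (turned up to 0.35 rad), to the far edge at x = +130 mm; z up. Its place and yaw change from run to run.
- slab_edge (a point): Middle of the slab's far upper edge (slab frame x = +130 mm, y = 0, z = 50 mm); axes as the slab's: x outward past the edge, y along the edge.
- plate: Loose flat aluminium plate, 24 flat dark round wells on top, 86 (x) by 128 (y) by 8 mm thick, 0.15 to 0.31 kg, lying on the slab. Origin: centre of its underside; x points to its far long side, z up. That side starts 40 to 90 mm short of the slab's far edge, turned up to 0.3 rad from square. Slides with 1 to 4 N and stays where left; tips off if over about 43 mm hangs out.
- plate_lip (a point): Middle of the plate's far long side, at its underside (plate frame x = +43 mm, y = 0, z = 0).
- vial: Small loose bottle with a white cap, 26 mm diameter, 45 mm high, standing on the slab near one end (about 150 mm from its middle along the edge direction; it may swap ends with the jar). Origin: centre of its underside. Leave alone.
- jar: Small loose jar with a black lid, 32 mm diameter, 40 mm high, standing on the slab near the other end. Origin: centre of its underside. Leave alone.
- tube_rack: Loose white rack of eight capped tubes, 110 by 70 mm, 65 mm high, on the bench beside one end of the slab (may swap with the bottle). Origin: centre of its underside. Leave alone.
- reagent_bottle: Loose bottle with a blue cap, 66 mm diameter, 110 mm high, on the bench beside the other end of the slab. Origin: centre of its underside. Leave alone.
Not all that is in view belongs to the job. Of the things shaped like the plate, the aluminium one is meant.

How it is judged:
At the end, for the whole second after the job is handed in: The plate lies flat and at rest on the slab, the middle of its far long side 17 to 33 mm past the slab's far edge and within 100 mm of that edge's middle, square to the edge within 0.12 rad (7 degrees); vial, jar, tube rack and bottle upright and within 15 mm of where they stood (x of plate_lip in the frame of slab_edge between 0.017 and 0.033 m and y of plate_lip in the frame of slab_edge between -0.1 and 0.1 m and z of plate_lip in the frame of slab_edge between -0.003 and 0.003 m and angle between the x axis of plate and the x axis of slab, either way round below 0.12 rad and angle between plate's own z axis and vertical below 0.04 rad and linear speed of plate below 0.01 m/s and distance of each of vial, jar, tube_rack, reagent_bottle from where it was at the start of the episode below 0.015 m and angle between each of vial, jar, tube_rack, reagent_bottle's own z axis and vertical below 0.15 rad); the robot touches nothing.
It fails at once if the plate is lifted off the slab (6 mm) or falls off it (z of plate in the frame of slab above 0.056 m or z of plate in the frame of slab below 0.04 m).
It fails at once if the plate is tipped more than 0.12 rad (angle between plate's own z axis and vertical above 0.12 rad).
It fails at once if the plate is shot along faster than 0.35 m/s (linear speed of plate above 0.35 m/s).
It fails at once if the vial, jar, tube rack or bottle is moved over 15 mm or tipped over 0.3 rad (distance of any of vial, jar, tube_rack, reagent_bottle from where it was at the start of the episode above 0.015 m or angle between any of vial, jar, tube_rack, reagent_bottle's own z axis and vertical above 0.3 rad).
It also fails if it takes over 40 s, if anything falls off the work surface, if the arm or the gripper's body presses on something with over 40 N, if the wrist force passes 120 N, or if a joint passes its speed limit or range.

ROBOT

A 6-joint arm with a two-finger parallel gripper is mounted at the origin on the work surface. World frame = base frame: x ahead of the robot, y to its left, z up, the work surface at z = 0. Lengths are in m, angles in rad, forces in N, time in s.
With the tool pointing down it reaches from about 0.275 to 0.75 m from the base axis. Payload 10.2 kg.
Tool frame: the origin (TCP) lies at the very end of the fingers, on their centre line; the grasp point (between the pads) lies env.grip_point_offset behind it (env.grip_point_offset is the distance from the TCP to the grasp point, in m); z points along the fingers, y is the line along which they close (so a half turn about z gives the same grasp; the last joint's range is limited). The gripper opens to 88 mm and grips with 3 to 60 N. Pads are 18 mm wide; open, the fingers measure 123 mm over their backs; the gripper's body (75 mm by 187 mm) begins 45 mm behind the grasp point.
Start: joints at [0.943, 0.313, 1.498, -0, 1.331, -0.223], TCP at [0.207, 0.483, 0.239] pointing down, gripper open.
Joint ranges: [-2.94, 2.94], [-0.97, 2.17], [0.19, 2.56], [-1.23, 4.37], [0.02, 3.11], [-2.88, 2.88]. Speed limits (rad/s): [2.39, 2.39, 3.01, 3.14, 3.14, 3.14].

INTERFACE

Orientations are given as a unit quaternion [w, x, y, z].
In Python, from station import env gives the robot as it stands. The module is installed in compiled form; this text tells all that it offers. Calls block until the motion is done:
- env.move_to(position, orientation): joint-space move of the TCP to a pose.
- env.move_straight(position, speed=0.15, ori=None, stop_force=None): straight line of the TCP; ori=None keeps the orientation; speed is the mean speed in m/s. With stop_force (N) it stops when the force on the tool has changed by that much, and returns True; else False.
- env.move_joints(angles): joint-space move.
- env.command_gripper(opening): finger opening in m; the grip force is fixed at half the most; returns when the fingers have stopped.
- env.dwell(seconds).
- env.ik(position, orientation): joint angles nearest the present ones, or None.
- env.grab_frame(name): name is "side" or "top" or "wrist"; returns a dict with "image" (400x640x3 uint8, red, green, blue), "z_map" (400x640 float32, m along the optical axis (not along the pixel's ray), 0 where there is no reading), "fx", "fy", "cx", "cy" (pixels), "k1" (the pictures are not rectified: a ray, as slopes to the right and down, at radius r is drawn at 1 + k1 r^2 times it, then the intrinsics apply), "eye" and "orientation" of the camera in the world. Camera axes: x right, y up, looking along -z (the intrinsics and any distortion apply to the point x, -y, -z); pixel columns grow to the right and rows downward; lengths in m; the calibration is good to about 2 mm. A picture is of the moment at which its call begins.
A pose or a line that the arm cannot do raises env.MotionError and nothing moves.
- env.close_job(): hands the job in; it is judged then, once.
Readings, each from a call of its own:
- env.current_t(): time.
- env.current_joint_pos(): joint angles.
- env.current_joint_velocities(): joint speeds.
- env.current_joint_torque(): joint torques, N m.
- env.current_tool_pos(): TCP position.
- env.current_tcp_rot(): TCP orientation.
- env.current_contact_force(): force on the tool from outside, world axes, zero at the start.
- env.current_ft_torque(): the same for the moment, N m.
- env.current_opening(): finger opening in m.
- env.current_finger_force(): force on a finger pad.
Only numpy, scipy, OpenCV 4.12 (cv2) and the standard library are available. Lean on these libraries where they do the work, as an engineer would, in place of code of your own. Each camera call takes 0.05 s, during which the arm holds its last target. There are 200 camera calls.

## Working session

There is one attempt and no reset: what is moved stays moved. The work goes in short steps, each a Python script; the robot and the scene stay as the last script left them, time stands still between calls to the robot, and variables do not carry over. Pictures are saved under pics/ and viewed, at most 10 in all, crops included, and the job is handed in when it is done.

```bash
mkdir -p pics
cat > h.py <<'E'
import numpy as np, cv2, pickle
from station import env
from scipy.spatial.transform import Rotation as R
def rot(q): return R.from_quat([q[1],q[2],q[3],q[0]]).as_matrix()
def snap(n,tag):
    f=env.grab_frame(n); cv2.imwrite(f'pics/{tag}.png',f['image'][:,:,::-1]); pickle.dump(f,open(f'pics/{tag}.pkl','wb')); return f
def rays(f,uv):
    uv=np.asarray(uv,float).reshape(-1,2)
    K=np.array([[f['fx'],0,f['cx']],[0,f['fy'],f['cy']],[0,0,1.]])
    p=cv2.undistortPoints(uv[:,None],K,np.array([f['k1'],0,0,0,0.]))[:,0]
    return np.c_[p[:,0],-p[:,1],-np.ones(len(p))]@rot(f['orientation']).T
def onplane(f,uv,z):
    d=rays(f,uv); e=np.array(f['eye']); return e+d*((z-e[2])/d[:,2])[:,None]
E
python3 - <<'E'
from h import *
for n in('top','side'):
    f=snap(n,n+'0'); print(n,f['eye'],f['orientation'],f['fx'],f['k1'])
print(env.current_t(),env.grip_point_offset,env.current_tcp_rot())
E
```

```text
top [0.45213225 0.03969664 0.95006554] [ 0.70770009  0.04134962 -0.03750492 -0.70430403] 375.74317470019304 0.010774806727690543
side [ 0.08399516 -0.49867011  0.71713268] [ 0.85607306  0.37747155 -0.14836077 -0.32037981] 440.65045517488113 -0.08512072147273002
0.1 0.0187 [-2.28838491e-04  2.01036896e-01  9.79583508e-01 -5.14959597e-04]
```

View pics/top0.png

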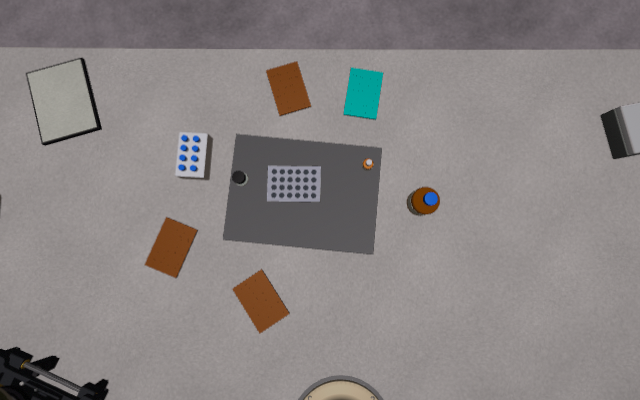

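View pics/side0.png

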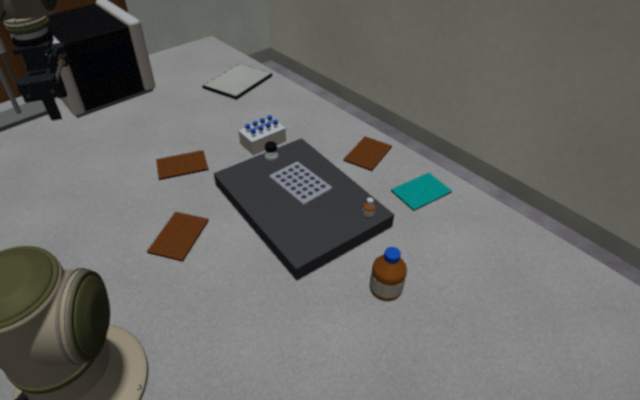

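The top view shows these plate-shaped things: aluminium plate with wells on the slab (294,184), brown plates (289,88), (171,247) and (261,301), a teal plate (364,93), and a pale tray (64,100). Only the grey one on the slab at (294,184) has 24 wells and looks like aluminium. I'll measure it and confirm it in a crop.

```bash
cat >> h.py <<'E'
def corners(f,m,z):
    c=max(cv2.findContours(m,cv2.RETR_EXTERNAL,cv2.CHAIN_APPROX_NONE)[0],key=cv2.contourArea)
    h=cv2.convexHull(c); P=onplane(f,h[:,0].astype(float),z)[:,:2]
    r=cv2.minAreaRect((P*1000).astype(np.float32)); return c,r
def pose(r,big):  # centre (m), yaw of the short-side axis nearest +x, (short,long)
    b=cv2.boxPoints(r); e=[b[1]-b[0],b[2]-b[1]]; e.sort(key=np.linalg.norm)
    v=e[0]; a=np.arctan2(v[1],v[0]); a=(a+np.pi/2)%np.pi-np.pi/2
    return np.array(r[0])/1000,a,[np.linalg.norm(x) for x in e]
def measure(f):
    hsv=cv2.cvtColor(f['image'],cv2.COLOR_RGB2HSV); S,V=hsv[...,1],hsv[...,2]
    roi=np.zeros(V.shape,np.uint8); roi[115:270,210:395]=255
    k=np.ones((3,3),np.uint8)
    m=cv2.morphologyEx(((V<95).astype(np.uint8)*255)&roi,cv2.MORPH_OPEN,np.ones((5,5),np.uint8))
    c,rs=corners(f,m,.05)
    ins=np.zeros_like(roi); cv2.drawContours(ins,[cv2.convexHull(c)],-1,255,-1); ins[:,345:]=0; ins[:,:252]=0
    ins=cv2.erode(ins,np.ones((3,3),np.uint8)) if not measure.out else roi
    p=((V>100)&(S<70)).astype(np.uint8)*255&ins
    p=cv2.morphologyEx(p,cv2.MORPH_CLOSE,np.ones((5,5),np.uint8))
    cp,rp=corners(f,p,.058)
    return pose(rs,1),pose(rp,0),c,cp
measure.out=False
E
python3 - <<'E'
from h import *
f=pickle.load(open('pics/top0.pkl','rb'))
s,p,c,cp=measure(f); print('slab',s);print('plate',p)
im=f['image'][:,:,::-1].copy()
print([im[y,x].tolist() for y,x in((220,300),(169,270),(300,100),(184,289))])
crop=cv2.resize(im[120:265,210:395],None,fx=4,fy=4,interpolation=cv2.INTER_NEAREST)
for cc,col in((c,(0,255,255)),(cp,(0,0,255))): cv2.drawContours(crop,[(cc-[210,120])*4+2],-1,col,1)
cv2.imwrite('pics/crop.png',crop)
z=f['z_map']; print(z[220,300],z[169,270],z[300,150])
E
```

```text
slab (array([0.5559115 , 0.09420262]), np.float32(-0.09318912), [np.float32(257.12085), np.float32(358.7465)])
plate (array([0.57853357, 0.11695763]), np.float32(0.0045850277), [np.float32(87.15863), np.float32(127.647545)])
[[88, 86, 88], [164, 151, 152], [146, 148, 153], [136, 126, 125]]
0.8985279 0.9027402 0.9284287
```

View pics/crop.png

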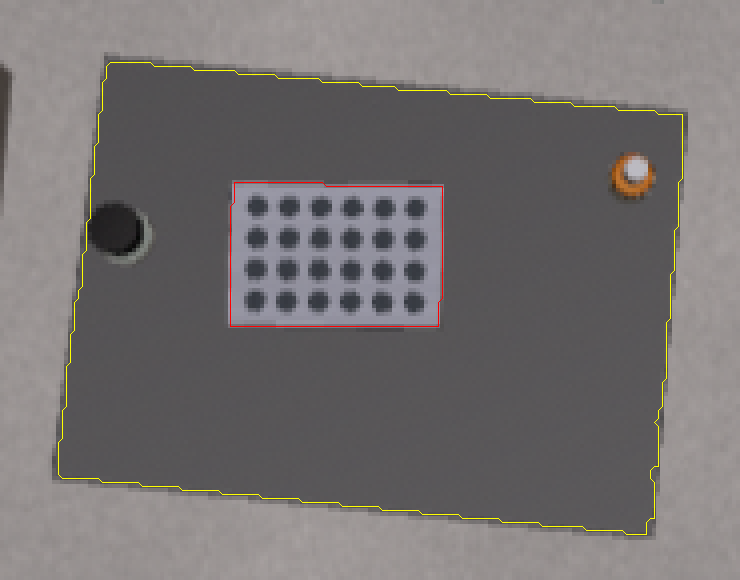

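The crop confirms it: a grey aluminium plate with a 4×6 grid of 24 wells at (294,184), and both outlines match the given sizes. I'll push it with both open fingers so it squares up, stop short and look again.

```bash
cat >> h.py <<'E'
SC=np.array([.5559,.0942]); SY=-.0932
Rs=np.array([[np.cos(SY),-np.sin(SY)],[np.sin(SY),np.cos(SY)]])
def W(x,y,z): return np.r_[SC+Rs@[x,y],z]
def toS(p): return Rs.T@(np.asarray(p)[:2]-SC)
def Q():
    c=[]
    for s in (1,-1):
        y=np.r_[Rs[:,1]*s,0]; z=np.array([0,0,-1.]); q=R.from_matrix(np.c_[np.cross(y,z),y,z]).as_quat()
        q=q[[3,0,1,2]]; j=env.ik(W(-.058,.025,.12),q)
        if j is not None: c.append((abs(j[5]),q))
    return min(c,key=lambda t:t[0])[1]
E
python3 - <<'E'
from h import *
q=Q()
env.command_gripper(.07)
env.move_to(W(-.062,.025,.16),q)
print(env.move_straight(W(-.062,.025,.0535),.06,stop_force=8), env.current_tool_pos(),env.current_contact_force())
# push: front face assumed 9 mm ahead; aim short (~10 mm)
print(env.move_straight(W(.045,.025,.0535),.035,stop_force=20), toS(env.current_tool_pos()),env.current_tool_pos()[2],env.current_contact_force(),env.current_t())
snap('top','top1'); snap('side','side1')
E
```

```text
False [0.49663276 0.12487394 0.05375481] [0.30799398 0.22010278 0.28031617]
False [0.04495731 0.02501745] 0.05351289126144189 [-1.6081362  -0.74644014 -0.38221515] 7.4
```

View pics/side1.png

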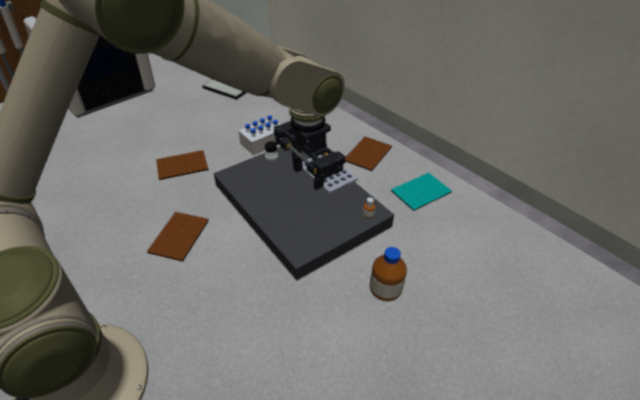

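View pics/top1.png

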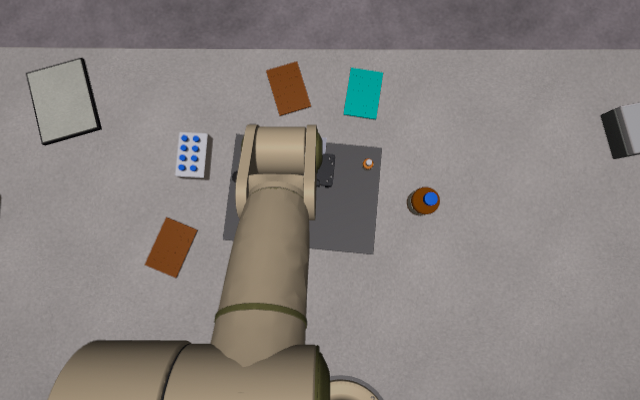

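The side view shows the fingers behind the plate near (325,165), with the vial (369,208) and jar (271,148) still in place. In the top view the arm hides the plate, so I'll back off, swing clear and measure from the wells, whose dark spots stay visible over the grey bench.

```bash
cat >> h.py <<'E'
def wells(f):
    g=cv2.cvtColor(f['image'],cv2.COLOR_RGB2GRAY)
    u=cv2.resize(g,None,fx=4,fy=4,interpolation=cv2.INTER_CUBIC)
    m=(u<118).astype(np.uint8); m[:420]=0; m[880:]=0; m[:,:960]=0; m[:,1400:]=0
    n,_,st,ce=cv2.connectedComponentsWithStats(m)
    ok=[i for i in range(1,n) if 150<st[i,4]<700 and max(st[i,2:4])<32]
    uv=(ce[ok]-1.5)/4
    P=onplane(f,uv,.058)[:,:2]; r=cv2.minAreaRect((P*1000).astype(np.float32))
    c,a,e=pose(r,0); return len(ok),np.r_[toS(c)],a-SY,e
E
python3 - <<'E'
from h import *
print(wells(pickle.load(open('pics/top0.pkl','rb'))), toS([.5785,.1170]))
env.move_straight(W(-.01,.025,.0535),.08)
env.move_straight(W(-.01,.025,.16),.15)
j=np.array(env.current_joint_pos()); j[0]+=.9; env.move_joints(j)
f=snap('top','top2'); print(wells(f),env.current_t())
cv2.imwrite('pics/crop2.png',cv2.resize(f['image'][100:265,210:395,::-1],None,fx=3.5,fy=3.5,interpolation=cv2.INTER_NEAREST))
E
```

```text
(24, array([0.01984166, 0.02458682]), np.float32(0.08508852), [np.float32(57.114185), np.float32(95.22589)]) [0.02038003 0.02480432]
(24, array([0.09650194, 0.02074233]), np.float32(-0.0005541742), [np.float32(57.17247), np.float32(95.16226)]) 11.0167
```

View pics/crop2.png

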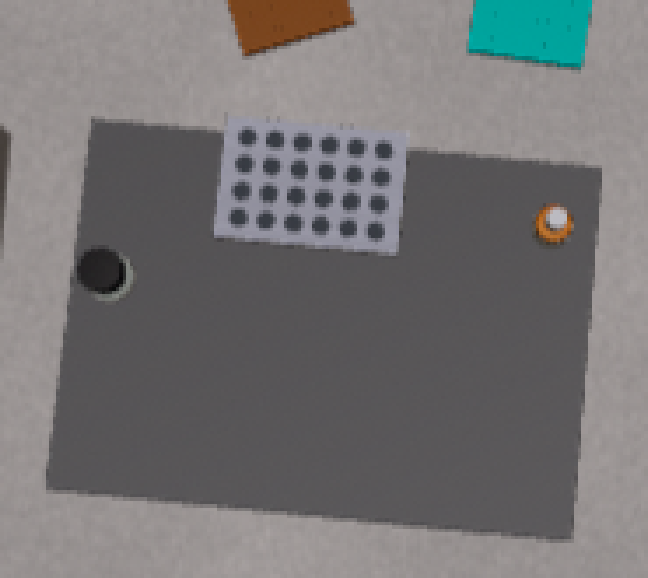

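The plate is square to the edge and overhangs about 9.5 mm (far side from (230,118) to (407,133) in the crop), so it needs about 15.5 mm more.

Run:
```python
from h import *
q=Q()
env.move_to(W(-.01,.021,.16),q)
env.move_straight(W(-.01,.021,.0535),.06,stop_force=8)
print(env.move_straight(W(.0605,.021,.0535),.03,stop_force=20),toS(env.current_tool_pos()))
env.move_straight(W(.02,.021,.0535),.08)
env.move_straight(W(.02,.021,.16),.15)
j=np.array(env.current_joint_pos()); j[0]+=.9; env.move_joints(j)
f=snap('top','top3'); print(wells(f),env.current_t())
cv2.imwrite('pics/crop3.png',cv2.resize(f['image'][100:265,160:450,::-1],None,fx=2.7,fy=2.7,interpolation=cv2.INTER_NEAREST))
```

```text
False [0.06045814 0.02100279]
(24, array([0.11193066, 0.02080397]), np.float32(-0.0014491975), [np.float32(57.080685), np.float32(95.24618)]) 20.65
```

View pics/crop3.png

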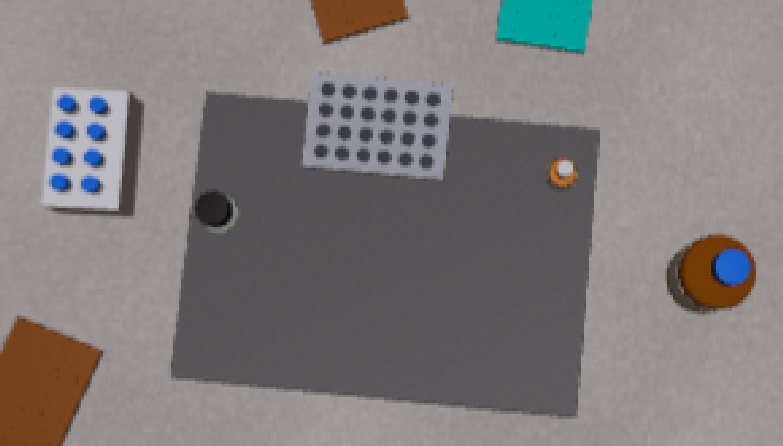

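The plate now sticks out about 24.9 mm and is square to the edge (far side from (318,72) to (452,88) in the crop). The jar, vial, rack and bottle haven't moved, and the arm is clear.

```bash
python3 -c "
from station import env
print(env.close_job())"
```

```text
the job is handed in; nothing more can be done
None
```

The job is handed in: by the last camera measurement the plate's far side sticks out about 25 mm past the slab edge, square to within 0.002 rad, with the vial, jar, rack and bottle where they stood; the judge's result was not shown.

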